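# Close the glue press with its removable crank

## Robot

A 6-joint arm with a two-finger parallel gripper is mounted at the origin on the work surface. World frame = base frame: x ahead of the robot, y to its left, z up, the work surface at z = 0. Lengths are in m, angles in rad, forces in N, time in s.
With the tool pointing down it reaches from about 0.35 to 0.775 m from the base axis. Payload 5.5 kg.
Tool frame: the origin (TCP) lies on the centre line of the jaws, within the pads' length; the fingertips stand ahead of it and the grasp point (between the pads) lies 8 mm behind it (manip.tip_reach is the x of the fingertips in the tool frame, in m); x points along the fingers, y is the direction in which the jaws open and shut, and the axes are right-handed (so a half turn about x gives the same grasp; the last joint's range is limited). The gripper opens to 85 mm and grips with 20 to 120 N. Pads are 22 mm wide; open, the fingers measure 114 mm over their backs; the gripper's body (76 mm by 85 mm) begins 54 mm behind the grasp point. The pads swing forward as they close: fully open they stand 13 mm farther back than shut.
Start: joints at [1.066, 0.313, 0.046, 1.304, 0, 1.431], TCP at [0.205, 0.537, 0.242] pointing down, gripper open.
Joint ranges: [-2.76, 2.76], [-0.86, 1.69], [-1.03, 1.26], [-2.2, 2.34], [-1.47, 1.5], [-3.14, 3.14]. Speed limits (rad/s): [2.57, 2.57, 3.14, 3.14, 3.14, 3.14].

## Interface

Orientations are given as a unit quaternion [x, y, z, w].
In Python, from rig import manip gives the robot as it stands.
- The arm moves only by the tool arm_command, never from a script. Its argument "increments" is a list that holds one entry, the list of rows, each a list of 7 numbers: the opening, from 0 (shut) to 1 (fully open), then the shift along the tool's x, y, z in m, then the turn, a rotation vector about the tool's x, y, z in degrees. In form: [[[hand, dx, dy, dz, rx, ry, rz], ...]]. A call has 1 to 20 rows; each row is the pose to reach, as a shift and turn from the pose measured when the call began, along the tool's axes at that moment; what a row does not reach only later rows make up. A row lasts 1/12 s, in which the tool goes at most 41.7 mm and 7.16 degrees, less where a joint would pass 70% of its speed; a pose out of reach is approached as far as the arm can. A call with a gripper value outside its range is refused whole. The fingers move at their own pace and stop on an object; "force" is the grip in N (left out, the last holds). Time passes only in rows, so rows that repeat a pose let the fingers close. It gives the time, the measured TCP pose, the force and the opening at its end, in the units of the state.
- manip.state(): the state, without advancing time (a new reading comes with each control period).
- manip.grab_frame(name): name is "scene" or "top"; returns a dict with "image" (480x640x3 uint8, red, green, blue), "K" (3x3 intrinsics, pixels), "rvec" (rotation vector, rad) and "tvec" (3), from world to camera coordinates, as OpenCV has them. Camera axes: x right, y down, z forward; pixel columns grow to the right and rows downward; lengths in m; the calibration is good to about 2 mm. A picture is of the moment at which its call begins. There is no depth.
- manip.close_job(): hands the job in, once; it reports no verdict.
Trained networks look in a picture, given as the dict that the camera call returned (one of the last four; its "shot" number tells which), for a name from the list of things; names that differ only in an ending like _2 or _b are one class to them, and where a whole thing is asked for, a point or a joint stands for the part that bears it (a point fixed in the world has none). Each returns a list of dicts, best first, with "p" (0 to 1); they miss things now and then, are a little off and sometimes report something else, mostly with a low value. They report only what shows in the picture. A call takes as long as a camera call. They do not tell look-alikes from the thing itself.
- manip.outline_of(label, picture): "pixels" (480x640 bool, what is visible of it) and "rect" ([left, top, width, height] in pixels, round what is visible of it).
The state is a dict: "time_s": time; "joint_pos": joint angles; "joint_velocities": joint speeds; "joint_torque": joint torques, N m; "tcp_pos": TCP position; "eef_rot": TCP orientation; "contact_force": force on the tool from outside, world axes, zero at the start; "moment": the same for the moment, N m; "finger_gap": finger opening in m.
Only numpy, scipy, OpenCV 4.12 (cv2) and the standard library are available. Lean on these libraries where they do the work, as an engineer would, in place of code of your own. Each camera call takes 0.05 s, during which the arm holds its last target.

## Task

Fit the loose crank onto the square end of the glue press's screw, pushing it gently all the way down, and wind it clockwise (seen from above) until the plate comes down and firmly clamps the wooden blank underneath. Stop as soon as you clearly feel the screw tighten, without forcing it, and let go, leaving the crank seated on the screw. Leave the blank where it lies and do not disturb the glue bottle, mallet or brush.

Things in the scene. Friction and masses are not known exactly. Their poses are not given: they have to be found in the camera images.
- press: Fixed bench screw press, green base and bridge. Base 150 (x) x 210 (y) x 20 mm; two posts at y = +-90 mm carry the bridge, 46 x 212 mm, from 100 to 128 mm above the bench. Origin: centre of the base's underside, z up. The vertical screw stands on the origin's axis and stays at one height as it turns.
- screw_foot (a point): On the screw's axis, 134 mm above the bench: foot of the screw's square end, on a dark collar 30 mm in diameter, where the seated crank's hub rests. Above it: a square 14 x 14 mm, 18 mm tall. This point belongs to the fixed frame: its yaw does NOT tell how the square is turned. The square starts at any angle, to be seen or found by feel.
- screw_tip (a point): Tip of the screw, 160 mm above the bench, fixed yaw: a round brass nose 14 mm in diameter, 8 mm tall, coned to 8 mm at the tip, on top of the square. The screw is stiff to turn, about 0.25 N m either way (3.6 N at the knob; 1 N more when turned briskly), even until the plate meets the blank, then rising. Let go, it springs back a little but keeps the plate clamped.
- crank: Loose crank, 0.25 to 0.35 kg, standing upright on its hub. Origin: centre of the hub's underside, z up on the socket's axis, x along the arm. Hub: dark steel, 32 x 32 x 33 mm, in its underside a square socket 16 mm wide, 28 mm deep, sides parallel to the hub's, mouth chamfered 1.5 mm. Fully seated, the origin lies at screw_foot.
- crank_hub (a point): Centre of the crank's hub, 22 mm above its underside: grip it here by its y faces (32 mm). The arm, 16 x 10 mm, lies on the hub's top, from x = -16 to 81 mm. The hub fits the square at four angles, 90 degrees apart, with about 9 degrees of play either way; not lined up, it stops on the square's shoulder 18 mm too high and drops on when turned right.
- crank_knob (a point): On the axis of the crank's red knob, 70 mm from the hub's axis (crank +x), 68 mm above the hub's underside. The knob is an upright cylinder 22 mm in diameter, from 44 to 84 mm above the hub's underside, and spins freely on the arm, so it can be held at a constant gripper angle while winding.
- platen: The press's moving sprung aluminium plate, 110 x 110 x 12 mm, level under the bridge. Origin: centre of its underside. Clockwise winding lowers it 8 mm per turn; 1.5 to 2.3 turns bring it to the blank, then its springs give 90 N per mm: a quarter turn more is a good clamp. Stop when the knob force has risen by about 3 N over free winding; 8 N crushes the blank.
- blank: Loose wooden blank lying on the press's base (20 mm above the bench) under the plate: two boards one on the other, 120 x 105 x 30 mm, with bark on one edge. Origin: centre of its underside.
- glue: Bystander: yellow glue bottle, 60 mm diameter, 150 mm tall, upright; origin centre of its underside.
- mallet: Bystander: rubber mallet lying beyond the press; head 60 mm in diameter, 85 mm long, wooden handle 230 mm long along -x of its frame; origin under the head.
- brush: Bystander: green bench brush, block 60 x 160 x 50 mm with a handle at +y, 255 mm long in all; origin under the block.
Things that resemble listed ones, but are neither listed nor needed, are in the scene too. What is shaped like the crank but green is not meant.

How it is judged:
By the outcome, as a careful person would: the job done as asked, in the order asked, and still so for the second after the job is handed in, with the robot touching nothing.
It also fails if it takes over 72 s, if anything falls off the work surface, if the arm or the gripper's body presses on something with over 40 N, if the wrist force passes 120 N, or if a joint passes its speed limit or range.

## Working session

There is one attempt and no reset: what is moved stays moved. The work goes in short steps, Python scripts to look and compute and a tool call to move; the robot and the scene stay as the last step left them, time stands still between calls to the robot, and variables do not carry over. Pictures are saved under pics/ and viewed, and the job is handed in when it is done.

Besides the shell and the picture viewer there is one more tool, called after ">>>" by a JSON object that holds its "op" and its "data", one argument or row to a line. arm_command: Moves the arm, as the interface text tells. Its arguments: {"type":"object","properties":{"increments":{"type":"array"},"force":{"type":"number"}},"required":["increments"]}

```bash
ls; mkdir -p pics
cat > h.py <<'E'
import numpy as np,cv2
from rig import manip
from scipy.spatial.transform import Rotation as R
def shot(n,name):
    f=manip.grab_frame(n); cv2.imwrite('pics/'+name+'.png',f['image'][:,:,::-1]); return f
def proj(f,P):
    return cv2.projectPoints(np.array(P,float).reshape(-1,1,3),np.array(f['rvec'],float),np.array(f['tvec'],float),np.array(f['K'],float),None)[0].reshape(-1,2)
def back(f,uv,z):
    Rm=cv2.Rodrigues(np.array(f['rvec'],float))[0];t=np.array(f['tvec'],float).reshape(3)
    c=-Rm.T@t; d=Rm.T@np.linalg.inv(f['K'])@np.array([uv[0],uv[1],1.])
    return c+d*(z-c[2])/d[2]
def cam(f):
    Rm=cv2.Rodrigues(np.array(f['rvec'],float))[0];return -Rm.T@np.array(f['tvec'],float).reshape(3)
def st():
    s=manip.state(); r=lambda a:np.round(a,4)
    print('t',s['time_s'],'tcp',r(s['tcp_pos']),'q',r(s['eef_rot']),'F',np.round(s['contact_force'],2),'M',r(s['moment']),'gap',s['finger_gap'],'j',r(s['joint_pos']))
    return s
E
python3 - <<'E'
from h import *
a=shot('scene','s0');b=shot('top','t0')
print(cam(a),cam(b))
s=st();print(R.from_quat(s['eef_rot']).as_matrix().round(3),manip.tip_reach)
for n,f in(('scene',a),('top',b)):
  for l in ['crank','crank_hub','crank_knob','press','blank','platen','glue','mallet','brush']:
    try:
      for o in manip.outline_of(l,f)[:3]: print(n,l,round(o['p'],2),o['rect'])
    except Exception as e: print(l,e)
E
```

```text
pics
[1.20095444 0.08151794 0.58323415] [ 0.50325164 -0.02556952  1.42573231]
t 0.1 tcp [0.2049 0.5368 0.2415] q [ 0.1277  0.6956 -0.1288  0.6952] F [ 0.63 -0.22 -0.55] M [0.0067 0.01   0.0372] gap 0.08557677255647189 j [ 1.0664  0.3139  0.0451  1.3036 -0.      1.4312]
[[-0.001  0.357  0.934]
 [-0.001  0.934 -0.357]
 [-1.    -0.002 -0.   ]] 0.011
scene crank 0.94 [411.3, 184.9, 29.7, 52.7]
scene crank 0.87 [478.0, 246.2, 22.0, 31.8]
scene crank_hub 0.8 [474.3, 245.0, 24.2, 32.9]
scene crank_hub 0.74 [410.8, 185.7, 30.2, 48.6]
scene crank_knob 0.8 [475.8, 244.7, 25.2, 32.6]
scene crank_knob 0.59 [411.8, 185.0, 31.3, 51.8]
scene press 0.98 [297.0, 204.4, 109.6, 97.2]
scene blank 0.7 [325.4, 264.2, 54.8, 17.8]
scene platen 0.68 [326.7, 235.5, 56.2, 29.1]
scene glue 0.79 [181.7, 180.0, 36.3, 64.8]
scene mallet 0.67 [272.6, 320.0, 193.3, 80.4]
scene brush 0.97 [12.0, 268.7, 155.1, 42.3]
top crank 0.97 [172.8, 247.8, 22.4, 41.2]
top crank 0.86 [218.2, 316.4, 33.4, 49.4]
top crank_hub 0.8 [173.5, 247.2, 22.9, 41.1]
top crank_hub 0.55 [221.5, 314.7, 29.1, 47.1]
top crank_knob 0.9 [172.0, 245.1, 19.4, 42.0]
top crank_knob 0.6 [254.2, 209.2, 103.6, 84.6]
top press 0.7 [252.6, 208.5, 103.8, 87.4]
top blank 0.58 [293.4, 267.7, 43.0, 22.2]
top platen 0.67 [273.8, 224.1, 58.4, 56.1]
top glue 0.91 [443.4, 262.3, 30.7, 26.7]
top glue 0.44 [215.3, 123.5, 125.1, 45.8]
top brush 0.59 [451.6, 157.2, 114.5, 47.8]
```

View pics/s0.png

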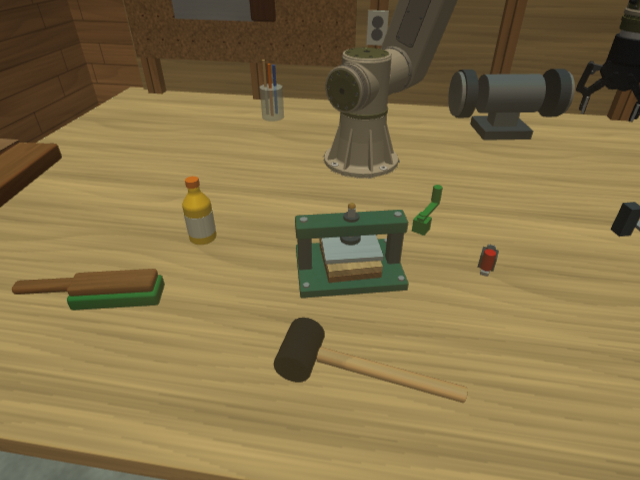

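View pics/t0.png

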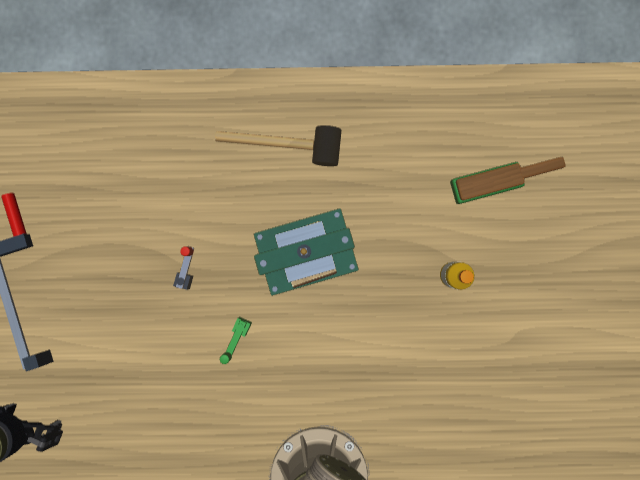

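Run:
```python
import cv2
t=cv2.imread('pics/t0.png');s=cv2.imread('pics/s0.png')
a=cv2.resize(t[200:380,150:390],None,fx=3.33,fy=3.33,interpolation=cv2.INTER_CUBIC);cv2.imwrite('pics/t0c.png',a)
a=cv2.resize(s[170:320,290:510],None,fx=3.6,fy=3.6,interpolation=cv2.INTER_CUBIC);cv2.imwrite('pics/s0c.png',a)
```

```text
(no output)
```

View pics/t0c.png

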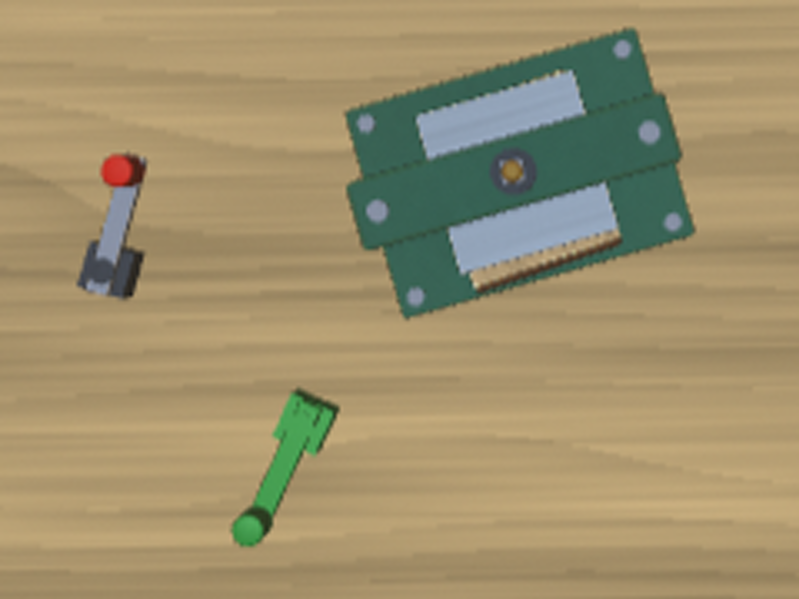

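View pics/s0c.png

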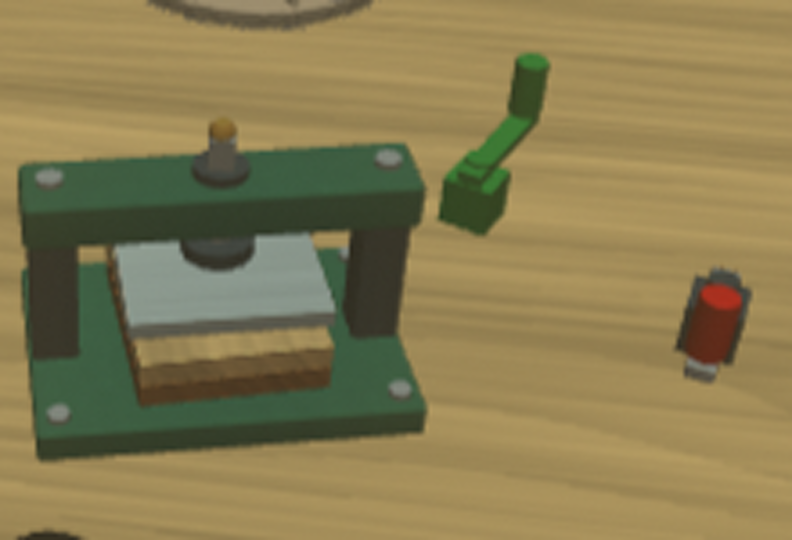

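```bash
cat >> h.py <<'E'
def box(x0,x1,y0,y1,z0,z1): return np.array([[x,y,z] for x in(x0,x1) for y in(y0,y1) for z in(z0,z1)],float)
def cyl(x,y,r,z0,z1):
    a=np.linspace(0,2*np.pi,24,endpoint=False); return np.array([[x+r*np.cos(t),y+r*np.sin(t),z] for z in(z0,z1) for t in a])
CR=[box(-.016,.016,-.016,.016,0,.033),box(-.016,.081,-.008,.008,.033,.043),cyl(.07,0,.011,.044,.084)]
def place(P,x,y,z,yaw):
    c,s=np.cos(yaw),np.sin(yaw); return P@np.array([[c,s,0],[-s,c,0],[0,0,1]])+[x,y,z]
def sil(f,parts,pose,k=4):
    m=np.zeros((480*k,640*k),np.uint8)
    for P in parts:
        h=cv2.convexHull(((proj(f,place(P,*pose))+.5)*k).astype(np.float32)).round().astype(np.int32); cv2.fillConvexPoly(m,h,255)
    return cv2.resize(m,(640,480),interpolation=cv2.INTER_AREA)/255.
E
cat > fit.py <<'E'
from h import *
from scipy.optimize import minimize
a=manip.grab_frame('scene');b=manip.grab_frame('top')
k=back(b,(186,250.8),.084);h=back(b,(182,284),.02)
print('knob',k,'hub',h)
tgt=[]
for f in(a,b):
    best=[o for o in manip.outline_of('crank',f)]
    m=[o for o in best if abs(o['rect'][0]-(478 if f is a else 173))<15][0]['pixels'].astype(float); tgt.append(m)
def cost(p,which=(0,1)):
    return sum(np.abs(sil(f,CR,(p[0],p[1],0,p[2]))-t).sum() for i,(f,t) in enumerate(zip((a,b),tgt)) if i in which)
yaw=np.arctan2(*(k-h)[[1,0]])
for w in((0,1),(1,)):
    r=minimize(cost,[h[0],h[1],yaw],args=(w,),method='Nelder-Mead',options=dict(initial_simplex=[[h[0]+i,h[1]+j,yaw+l] for i,j,l in((0,0,0),(.01,0,0),(0,.01,0),(0,0,.2))]))
    print(w,r.x,np.degrees(r.x[2]),r.fun,[t.sum() for t in tgt])
p=r.x
print('screw',back(b,(303.8,251.1),.160))
# bridge: corners of crop
u=[(348,180),(665,93),(683,158),(366,249)]
c=[back(b,(150+x/3.33,200+y/3.33),.128) for x,y in u];print(np.round(c,4),np.mean(c,0))
np.save('c.npy',[p,0])if 0 else None
im=b['image'][:,:,::-1].copy()
z=cv2.resize(im[230:275,280:330],None,fx=16,fy=12.8*1.25,interpolation=cv2.INTER_CUBIC)[:600,:800]
cv2.imwrite('pics/screw.png',z[:600])
z=cv2.resize(im[235:300,160:210],None,fx=9,fy=9,interpolation=cv2.INTER_CUBIC)
for P in CR:
    hh=cv2.convexHull(((proj(b,place(P,p[0],p[1],0,p[2]))-[160,235]+.5)*9).astype(np.float32)).astype(int);cv2.polylines(z,[hh],True,(0,255,255),1)
cv2.imwrite('pics/crk.png',z)
E
python3 fit.py
```

```text
knob [0.5193158  0.28311836 0.084     ] hub [0.44410339 0.3076197  0.02      ]
(0, 1) [ 0.45265013  0.30651511 -0.28428274] -16.28820114046189 83.1921568627451 [np.float64(496.0), np.float64(521.0)]
(1,) [ 0.45284557  0.30694778 -0.29403919] -16.847204852943136 36.36078431372549 [np.float64(496.0), np.float64(521.0)]
screw [0.5137959  0.02183838 0.16      ]
[[ 0.5095  0.1277  0.128 ]
 [ 0.5616 -0.0751  0.128 ]
 [ 0.52   -0.0859  0.128 ]
 [ 0.4655  0.1167  0.128 ]] [0.51415914 0.02085426 0.128     ]
```

```bash
python3 -c "
import cv2,numpy as np
a=cv2.imread('pics/screw.png');b=cv2.imread('pics/crk.png');print(a.shape,b.shape)
b=cv2.resize(b,(int(b.shape[1]*a.shape[0]/b.shape[0]),a.shape[0]));c=np.hstack([a,b]);c=cv2.resize(c,(800,int(c.shape[0]*800/c.shape[1])));cv2.imwrite('pics/j.png',c)"
```

```text
(600, 800, 3) (585, 450, 3)
```

View pics/j.png

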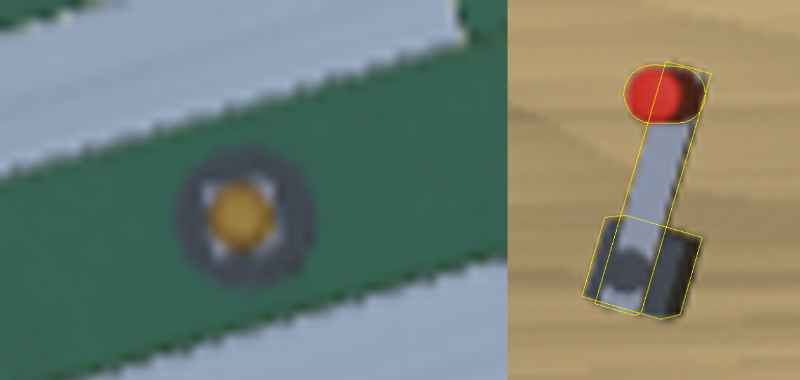

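```bash
cat >> h.py <<'E'
def go(pos,ayaw):
    s=manip.state(); R0=R.from_quat(s['eef_rot']).as_matrix()
    c,si=np.cos(np.radians(ayaw)),np.sin(np.radians(ayaw))
    Rt=np.array([[0,c,si],[0,si,-c],[-1,0,0]])
    d=R0.T@(np.array(pos)-s['tcp_pos']); rv=R.from_matrix(R0.T@Rt).as_rotvec(degrees=True)
    return np.round(d,4),np.round(rv,2)
E
python3 - <<'E'
from h import *
import scipy.optimize as so
b=manip.grab_frame('top'); im=b['image'].astype(float)
print(im[242:261,294:315].mean(2).round().astype(int))
print((im[242:261,294:315,0]-im[242:261,294:315,2]).astype(int))
print(proj(b,[[.5138,.0218,.152],[.5238,.0218,.152],[.5138,.0118,.152]]))
print(go((.4527,.3067,.13),73.5)); print(go((.4527,.3067,.015),73.5))
E
```

```text
[[167 127 129 112  98  85  81  77  76  77  77  78  78  77  79  79  79  80
   78  79  79]
 [113  87  86  75  78  77  77  78  78  78  78  77  78  77  78  79  78  78
   79  79  78]
 [ 76  78  78  78  77  79  79  77  77  76  75  74  77  77  77  77  79  79
   80  78  79]
 [ 78  78  78  78  78  79  77  75  75  74  72  72  73  74  77  78  79  78
   80  78  78]
 [ 79  79  78  78  77  75  74  75  75  74  72  72  72  73  75  76  79  78
   78  79  79]
 [ 78  79  78  79  75  74  74  74  75  75  85  98  83  74  74  74  77  79
   78  78  80]
 [ 78  78  79  78  74  73 114 101  93  87  91 110 132  73  73  72  76  78
   78  79  79]
 [ 79  79  79  76  73  74 126  98 104 104 102  98 123  72  74  73  74  78
   79  79  80]
 [ 78  79  79  76  74  74  95  93 111 112 112 101  95  83  73  74  73  78
   79  79  79]
 [ 78  78  77  75  74  74  76  95 112 113 113 104  81  87  73  74  73  76
   77  78  78]
 [ 79  79  78  76  73  73  86  90 107 112 113  96  93 100  74  75  72  77
   78  79  78]
 [ 79  79  78  77  75  73  91 103  90  93  93  82 119 106  74  75  66  77
   78  79  78]
 [ 78  79  78  78  74  74  80 13
[... 1805 characters left out ...]
5 -17 -13 -27 -29
  -29 -29 -28]
 [-31 -29 -30 -29 -28 -20 -18 -18 -17 -18 -18 -18 -16 -16 -13 -16 -28 -30
  -30 -29 -29]
 [-30 -29 -29 -30 -29 -29 -24 -19 -17 -17 -18 -18 -16 -20 -23 -26 -30 -29
  -28 -29 -29]
 [-30 -29 -29 -29 -29 -30 -29 -27 -23 -22 -22 -23 -23 -27 -28 -29 -30 -28
  -27 -25 -22]
 [-30 -29 -29 -29 -29 -31 -30 -30 -29 -28 -27 -28 -28 -29 -28 -26 -23 -20
  -17 -14 -21]
 [-29 -29 -28 -29 -29 -29 -30 -30 -30 -30 -30 -28 -24 -22 -19 -15 -16 -21
  -25 -33 -36]]
[[303.96283001 251.12740056]
 [303.89045888 246.32252574]
 [308.7666993  251.0487531 ]]
(array([ 0.1123, -0.127 ,  0.3135]), array([-4.41,  0.  , -0.01]))
(array([ 0.2273, -0.127 ,  0.3135]), array([-4.41,  0.  , -0.01]))
```

>>> {"op": "arm_command", "data": {
  "increments": [
    [[1,0.02,-0.016,0.039,-0.6,0,0],[1,0.03,-0.032,0.078,-1.2,0,0],[1,0.04,-0.048,0.117,-1.8,0,0],[1,0.06,-0.063,0.156,-2.4,0,0],[1,0.07,-0.079,0.195,-3,0,0],[1,0.08,-0.095,0.234,-3.5,0,0],[1,0.1,-0.111,0.273,-4,0,0],[1,0.112,-0.127,0.3135,-4.4,0,0],[1,0.112,-0.127,0.3135,-4.4,0,0],[1,0.112,-0.127,0.3135,-4.4,0,0],[1,0.112,-0.127,0.3135,-4.4,0,0]]
  ]
}}

```text
time_s: 2.17
tcp_pos: [0.4533, 0.3055, 0.1297]
eef_rot: [0.102, 0.7, -0.103, 0.699]
contact_force: [0.3, -0.4, -0.1]
finger_gap: 0.0856
```

Run:
```python
from h import *
st()
print(go((.4527,.3067,.015),73.5))
f=shot('top','t1');g=shot('scene','s1')
a=f['image'][200:340,100:260,::-1];b=g['image'][170:310,400:560,::-1]
cv2.imwrite('pics/j1.png',cv2.resize(np.hstack([a,b]),None,fx=2.5,fy=2.5,interpolation=cv2.INTER_CUBIC))
```

```text
t 2.1667 tcp [0.4533 0.3055 0.1297] q [ 0.1024  0.7001 -0.1027  0.6992] F [ 0.27 -0.45 -0.07] M [0.0277 0.013  0.067 ] gap 0.08559030355634346 j [ 4.4600e-01  3.1950e-01 -2.2900e-01  1.0237e+00  3.0000e-04  7.3710e-01]
(array([ 0.1147,  0.0011, -0.0007]), array([-0.18, -0.07,  0.04]))
```

View pics/j1.png

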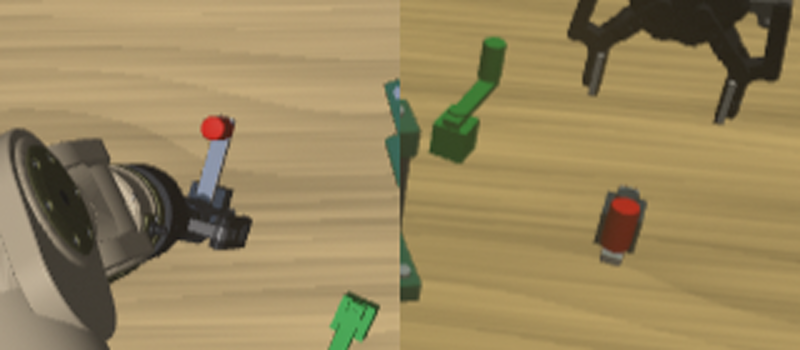

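>>> {"op": "arm_command", "data": {
  "increments": [
    [[1,0.03,0.001,-0.0005,0,0,0],[1,0.06,0.001,-0.0005,0,0,0],[1,0.085,0.001,-0.0005,0,0,0],[1,0.1,0.001,-0.0005,0,0,0],[1,0.11,0.001,-0.0005,0,0,0],[1,0.1145,0.001,-0.0005,0,0,0],[1,0.1145,0.001,-0.0005,0,0,0],[1,0.1145,0.001,-0.0005,0,0,0],[0.3,0.1145,0.001,-0.0005,0,0,0],[0.3,0.1145,0.001,-0.0005,0,0,0],[0.3,0.1145,0.001,-0.0005,0,0,0],[0.2,0.1145,0.001,-0.0005,0,0,0],[0.2,0.1145,0.001,-0.0005,0,0,0],[0.2,0.1145,0.001,-0.0005,0,0,0],[0.2,0.1145,0.001,-0.0005,0,0,0]]
  ],
  "force": 60
}}

```text
time_s: 3.52
tcp_pos: [0.4525, 0.3082, 0.0168]
eef_rot: [0.102, 0.7, -0.101, 0.7]
contact_force: [-1.4, -1.6, 5.0]
finger_gap: 0.0311
```

Run:
```python
from h import *
st()
```

```text
t 3.5167 tcp [0.4525 0.3082 0.0168] q [ 0.1017  0.6996 -0.1013  0.7   ] F [-1.41 -1.65  5.  ] M [-0.3246  0.1821 -0.0301] gap 0.03106622413469877 j [ 4.512e-01  4.335e-01 -3.733e-01  7.631e-01  2.000e-04  7.392e-01]
```

Run:
```python
from h import *
print(go((.4525,.3082,.21),73.5))
print(go((.514,.0215,.21),97.5))
```

```text
(array([-1.932e-01,  1.000e-04,  1.000e-04]), array([-0.  ,  0.03, -0.04]))
(array([-0.1933, -0.2573,  0.1405]), array([-24.  ,   0.04,  -0.03]))
```

>>> {"op": "arm_command", "data": {
  "increments": [
    [[0.2,-0.02,0,0,0,0,0],[0.2,-0.05,0,0,0,0,0],[0.2,-0.085,0,0,0,0,0],[0.2,-0.12,0,0,0,0,0],[0.2,-0.155,-0.01,0.005,-1,0,0],[0.2,-0.18,-0.03,0.015,-3,0,0],[0.2,-0.193,-0.055,0.03,-5,0,0],[0.2,-0.193,-0.085,0.045,-8,0,0],[0.2,-0.193,-0.115,0.06,-11,0,0],[0.2,-0.193,-0.145,0.08,-14,0,0],[0.2,-0.193,-0.175,0.095,-17,0,0],[0.2,-0.193,-0.205,0.112,-20,0,0],[0.2,-0.193,-0.23,0.126,-22,0,0],[0.2,-0.193,-0.25,0.136,-24,0,0],[0.2,-0.193,-0.257,0.1405,-24,0,0],[0.2,-0.193,-0.257,0.1405,-24,0,0],[0.2,-0.193,-0.257,0.1405,-24,0,0],[0.2,-0.193,-0.257,0.1405,-24,0,0]]
  ]
}}

```text
time_s: 5.02
tcp_pos: [0.5135, 0.0228, 0.2093]
eef_rot: [-0.046, 0.706, 0.047, 0.705]
contact_force: [-0.2, -0.5, -3.0]
finger_gap: 0.0309
```

Run:
```python
from h import *
st()
print(go((.514,.0215,.19),97.5))
f=shot('top','t2');g=shot('scene','s2')
a=f['image'][180:310,230:380,::-1];b=g['image'][150:280,280:430,::-1]
cv2.imwrite('pics/j2.png',cv2.resize(np.hstack([a,b]),None,fx=2.66,fy=2.66,interpolation=cv2.INTER_CUBIC))
```

```text
t 5.0167 tcp [0.5135 0.0228 0.2093] q [-0.0459  0.7057  0.0469  0.7055] F [-0.19 -0.46 -2.97] M [ 0.0004  0.0409 -0.05  ] gap 0.03094025223189339 j [-0.1126  0.2085 -0.1744  1.1884  0.0012 -0.2439]
(array([ 0.0193, -0.0014,  0.0003]), array([ 0.02, -0.01, -0.07]))
```

View pics/j2.png

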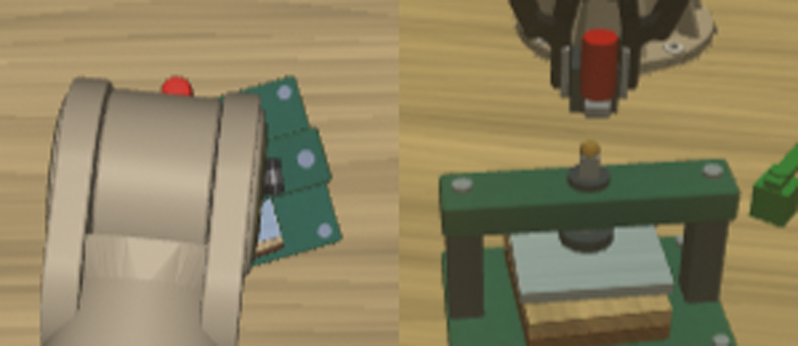

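Run:
```python
from h import *
s=manip.state();T=np.array(s['tcp_pos'])
f=manip.grab_frame('top');g=manip.grab_frame('scene')
pose=(T[0],T[1],T[2]-.0168,np.radians(7.5))
for n,c in(('top',f),('scene',g)):
    im=c['image'].astype(int); m=(im[...,0]>110)&(im[...,1]<90)&(im[...,2]<90)
    if n=='top': m[:,:200]=0
    y,x=np.nonzero(m); print(n,x.min(),x.max(),y.min(),y.max())
    q=proj(c,place(CR[2],*pose)); print('model knob',q.min(0),q.max(0))
    q=proj(c,[[.5138,.0218,.160],[.5138,.0218,.134]]);print('screw',q)
    print('hub',proj(c,place(CR[0],*pose)).round(1).tolist())
z=g['image'][150:230,320:390,::-1]
z=cv2.resize(z,None,fx=7,fy=7,interpolation=cv2.INTER_CUBIC)
for P in CR:
    hh=cv2.convexHull(((proj(g,place(P,*pose))-[320,150]+.5)*7).astype(np.float32)).astype(int);cv2.polylines(z,[hh],True,(0,255,255),1)
for P in (cyl(.5138,.0218,.007,.152,.160),cyl(.5138,.0218,.015,.134,.1341)):
    hh=cv2.convexHull(((proj(g,P)-[320,150]+.5)*7).astype(np.float32)).astype(int);cv2.polylines(z,[hh],True,(0,255,255),1)
cv2.imwrite('pics/k2.png',z)
```

```text
top 225 564 141 282
model knob [289.59526033 208.09234243] [302.06419452 220.89849694]
screw [[303.81852494 251.09771151]
 [304.28098386 251.19285694]]
hub [[311.6, 257.7], [311.2, 257.8], [295.9, 260.1], [295.0, 260.2], [309.3, 242.0], [308.8, 241.6], [293.6, 244.4], [292.7, 244.0]]
scene 0 625 63 479
model knob [347.14809984 160.60330259] [362.116835   189.60071957]
screw [[350.43683565 203.98220338]
 [349.9043624  215.7633834 ]]
hub [[342.9, 184.0], [343.5, 167.8], [360.4, 184.3], [361.3, 168.1], [343.0, 192.8], [343.6, 176.3], [361.1, 193.1], [362.1, 176.6]]
```

View pics/k2.png

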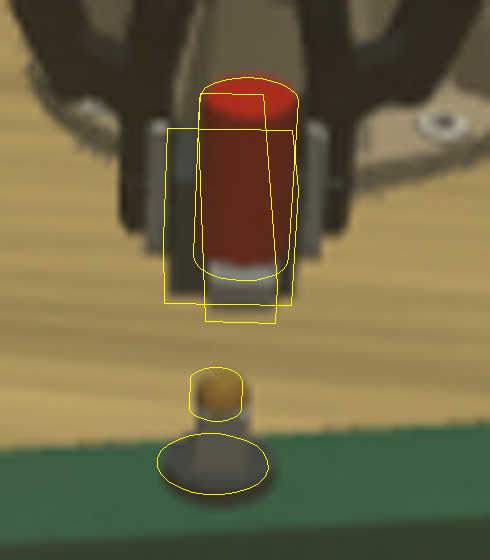

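Run:
```python
from h import *
f=cv2.imread('pics/t2.png');g=cv2.imread('pics/s2.png');s0=cv2.imread('pics/s0.png')
F=manip.grab_frame('top');G=manip.grab_frame('scene')
def red(im,x0,x1,y0,y1):
    c=im[y0:y1,x0:x1].astype(int);m=(c[...,2]>75)&(c[...,1]<60)&(c[...,0]<60)
    y,x=np.nonzero(m);return x.min()+x0,x.max()+x0+1,y.min()+y0,y.max()+y0+1
print('top red',red(f,285,310,200,225)); print('scene red',red(g,335,375,150,210)); print('s0',red(s0,465,505,235,290))
q=proj(G,place(CR[2],.4527,.3067,0,np.radians(-16.5)));print('s0 model',q.min(0),q.max(0))
q=proj(G,place(CR[0],.4527,.3067,0,np.radians(-16.5)));print('s0 hub',q.min(0),q.max(0))
q=proj(G,place(CR[1],.4527,.3067,0,np.radians(-16.5)));print('s0 arm',q.min(0),q.max(0))
z=cv2.resize(s0[230:290,460:520],None,fx=9,fy=9,interpolation=cv2.INTER_CUBIC)
for P in CR:
    hh=cv2.convexHull(((proj(G,place(P,.4527,.3067,0,np.radians(-16.5)))-[460,230]+.5)*9).astype(np.float32)).astype(int);cv2.polylines(z,[hh],True,(0,255,255),1)
z2=cv2.resize(f[195:255,270:330],None,fx=9,fy=9,interpolation=cv2.INTER_CUBIC)
T=(.5135,.0228,.2093-.0168,np.radians(7.5))
for P in CR:
    hh=cv2.convexHull(((proj(F,place(P,*T))-[270,195]+.5)*9).astype(np.float32)).astype(int);cv2.polylines(z2,[hh],True,(0,255,255),1)
cv2.imwrite('pics/k3.png',cv2.resize(np.hstack([z,z2]),(800,400)))
```

```text
top red (np.int64(291), np.int64(302), np.int64(210), np.int64(216))
scene red (np.int64(348), np.int64(363), np.int64(161), np.int64(188))
s0 (np.int64(481), np.int64(496), np.int64(248), np.int64(271))
s0 model [479.2184454  249.12529119] [495.99109397 272.88372864]
s0 hub [476.78275535 247.07603451] [498.67963752 272.44701945]
s0 arm [478.67943178 244.25375699] [495.79150992 278.09835629]
```

View pics/k3.png

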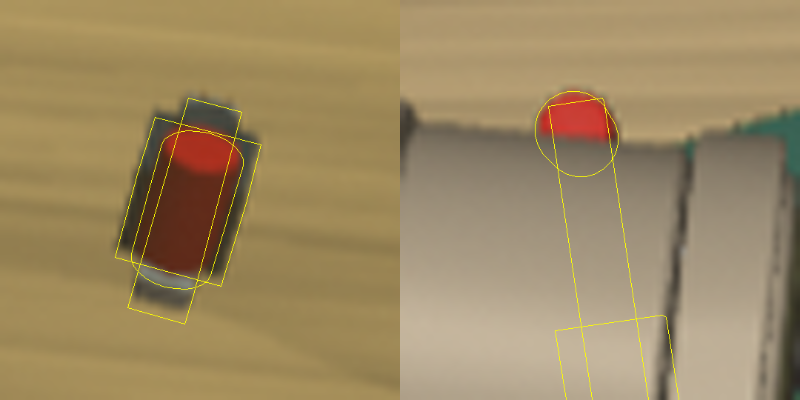

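>>> {"op": "arm_command", "data": {
  "increments": [
    [[0.2,0.012,-0.001,0,0,0,0],[0.2,0.022,-0.0014,0,0,0,0],[0.2,0.028,-0.0014,0,0,0,0],[0.2,0.032,-0.0014,0,0,0,0],[0.2,0.035,-0.0014,0,0,0,0],[0.2,0.037,-0.0014,0,0,0,0],[0.2,0.037,-0.0014,0,0,0,0]]
  ]
}}

```text
time_s: 5.9
tcp_pos: [0.5141, 0.0213, 0.1724]
eef_rot: [-0.046, 0.705, 0.047, 0.706]
contact_force: [-0.2, -0.1, -3.0]
finger_gap: 0.0312
```

Run:
```python
from h import *
st()
print(go((.514,.0215,.165),97.5))
```

```text
t 5.9 tcp [0.5141 0.0213 0.1724] q [-0.0463  0.7054  0.047   0.7057] F [-0.22 -0.13 -3.01] M [ 0.0856  0.0832 -0.0003] gap 0.03118151248970824 j [-1.1520e-01  2.2930e-01 -2.4090e-01  1.1004e+00  1.0000e-03 -2.4730e-01]
(array([ 0.0074,  0.0002, -0.    ]), array([ 0.07,  0.02, -0.05]))
```

No contact yet, so the nose is probably entering freely. I'll continue slowly.

>>> {"op": "arm_command", "data": {
  "increments": [
    [[0.2,0.002,0,0,0,0,0],[0.2,0.004,0,0,0,0,0],[0.2,0.006,0,0,0,0,0],[0.2,0.007,0,0,0,0,0],[0.2,0.008,0,0,0,0,0],[0.2,0.008,0,0,0,0,0]]
  ]
}}

```text
time_s: 6.4
tcp_pos: [0.514, 0.0216, 0.1643]
eef_rot: [-0.046, 0.705, 0.047, 0.706]
contact_force: [0.2, 2.5, -4.3]
finger_gap: 0.0308
```

Run:
```python
from h import *
st()
```

```text
t 6.4 tcp [0.514  0.0216 0.1643] q [-0.0462  0.7055  0.0472  0.7057] F [ 0.16  2.48 -4.31] M [ 0.4472  0.025  -0.0373] gap 0.030841485017387815 j [-0.115   0.2347 -0.2549  1.0812  0.0015 -0.2473]
```

>>> {"op": "arm_command", "data": {
  "increments": [
    [[0.2,0.002,0.0004,0,0,0,0],[0.2,0.004,0.0006,0,0,0,0],[0.2,0.006,0.0006,0,0,0,0],[0.2,0.008,0.0006,0,0,0,0],[0.2,0.01,0.0006,0,0,0,0],[0.2,0.0115,0.0006,0,0,0,0],[0.2,0.0125,0.0006,0,0,0,0],[0.2,0.0125,0.0006,0,0,0,0]]
  ]
}}

```text
time_s: 7.07
tcp_pos: [0.5137, 0.0221, 0.1515]
eef_rot: [-0.046, 0.706, 0.047, 0.705]
contact_force: [-0.7, -0.2, -3.5]
finger_gap: 0.0311
```

Run:
```python
from h import *
st()
```

```text
t 7.0667 tcp [0.5137 0.0221 0.1515] q [-0.0462  0.7057  0.0472  0.7055] F [-0.66 -0.22 -3.52] M [-0.0211  0.0624  0.093 ] gap 0.031082617111451986 j [-0.1139  0.2437 -0.2763  1.0513  0.0014 -0.2461]
```

Nearly seated at about 0.151, so I'll press gently until I feel the collar.

>>> {"op": "arm_command", "data": {
  "increments": [
    [[0.2,0.001,0,0,0,0,0],[0.2,0.002,0,0,0,0,0],[0.2,0.003,0,0,0,0,0],[0.2,0.003,0,0,0,0,0]]
  ]
}}

```text
time_s: 7.4
tcp_pos: [0.514, 0.0221, 0.1507]
eef_rot: [-0.046, 0.705, 0.047, 0.706]
contact_force: [-5.6, -0.2, 12.1]
finger_gap: 0.0312
```

Run:
```python
from h import *
st()
```

```text
t 7.4 tcp [0.514  0.0221 0.1507] q [-0.0464  0.705   0.047   0.7061] F [-5.62 -0.2  12.13] M [ 0.105   1.1777 -0.0152] gap 0.031215077272483134 j [-0.1138  0.2431 -0.279   1.0472  0.0011 -0.2461]
```

>>> {"op": "arm_command", "data": {
  "increments": [
    [[0.2,-0.001,0,0,0,0,0],[1,-0.001,0,0,0,0,0],[1,-0.001,0,0,0,0,0],[1,-0.001,0,0,0,0,0],[1,-0.001,0,0,0,0,0],[1,-0.001,0,0,0,0,0],[1,-0.02,0,0,0,0,0],[1,-0.05,0,0,0,0,0],[1,-0.08,0,0,0,0,0],[1,-0.1,0,0,0,0,0],[1,-0.1,0,0.03,0,0,0],[1,-0.1,0,0.06,0,0,0],[1,-0.1,0,0.07,0,0,0],[1,-0.1,0,0.07,0,0,0]]
  ]
}}

```text
time_s: 8.57
tcp_pos: [0.5854, 0.0313, 0.2501]
eef_rot: [-0.047, 0.705, 0.047, 0.706]
contact_force: [-0.5, 0.3, 0.2]
finger_gap: 0.0851
```

Run:
```python
from h import *
st()
f=shot('top','t3');g=shot('scene','s3')
def red(im,x0,x1,y0,y1):
    c=im[y0:y1,x0:x1].astype(int);m=(c[...,0]>75)&(c[...,1]<60)&(c[...,2]<60)
    y,x=np.nonzero(m);return x.min()+x0,x.max()+x0+1,y.min()+y0,y.max()+y0+1
P=(.514,.0218,.134,np.radians(7.5))
print('red',red(g['image'],330,380,150,240)); q=proj(g,place(CR[2],*P));print(q.min(0),q.max(0))
z=cv2.resize(g['image'][165:235,310:400,::-1],None,fx=8,fy=8,interpolation=cv2.INTER_CUBIC)
for p in CR:
    hh=cv2.convexHull(((proj(g,place(p,*P))-[310,165]+.5)*8).astype(np.float32)).astype(int);cv2.polylines(z,[hh],True,(0,255,255),1)
cv2.imwrite('pics/k4.png',z)
k=np.array([.514+.07*np.cos(P[3]),.0218+.07*np.sin(P[3])])
print(k,go((k[0],k[1],.196),97.5))
```

```text
t 8.5667 tcp [0.5854 0.0313 0.2501] q [-0.0466  0.7047  0.0471  0.7064] F [-0.54  0.3   0.25] M [-0.0192  0.0134  0.0042] gap 0.08513063980849817 j [-8.4000e-02  3.3160e-01  9.0800e-02  1.3278e+00  1.2000e-03 -2.1660e-01]
red (np.int64(346), np.int64(359), np.int64(193), np.int64(219))
[345.1895891  192.88846847] [359.37498255 220.27582229]
[0.58340114 0.03093683] (array([ 0.0541, -0.0005,  0.0006]), array([ 0.09, -0.  , -0.06]))
```

View pics/k4.png

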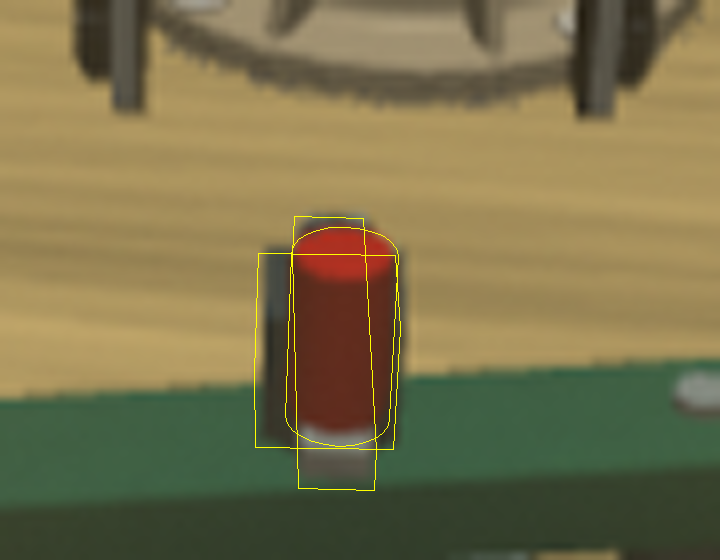

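>>> {"op": "arm_command", "data": {
  "increments": [
    [[1,0.02,0,0,0,0,0],[1,0.04,0,0,0,0,0],[1,0.05,0,0,0,0,0],[1,0.054,0,0,0,0,0],[0.2,0.054,0,0,0,0,0],[0.1,0.054,0,0,0,0,0],[0.1,0.054,0,0,0,0,0],[0.1,0.054,0,0,0,0,0],[0.1,0.054,0,0,0,0,0],[0.1,0.054,0,0,0,0,0],[0.1,0.054,0,0,0,0,0]]
  ],
  "force": 40
}}

```text
time_s: 9.58
tcp_pos: [0.5835, 0.0313, 0.1969]
eef_rot: [-0.047, 0.705, 0.047, 0.706]
contact_force: [0.2, -0.6, 1.6]
finger_gap: 0.0207
```

```bash
cat >> h.py <<'E'
C=np.array([.514,.0218]); r=.07
def arc(a0,a1,n,z=None,hand=.1,C=C):
    "tool-frame rows from current pose for knob going from angle a0 to a1 (deg)"
    s=manip.state(); R0=R.from_quat(s['eef_rot']).as_matrix(); T=np.array(s['tcp_pos']); z=T[2] if z is None else z
    print(', '.join('[%g, %.4f, %.4f, %.4f, 0, 0, 0]'%((hand,)+tuple(R0.T@(np.array([C[0]+r*np.cos(np.radians(a)),C[1]+r*np.sin(np.radians(a)),z])-T))) for a in np.linspace(a0,a1,n+1)[1:]))
def ang(C=C):
    s=manip.state(); d=np.array(s['tcp_pos'])[:2]-C; a=np.arctan2(d[1],d[0]); F=np.array(s['contact_force'])
    cw=np.array([np.sin(a),-np.cos(a)])
    print('ang %.2f rad %.4f | F resist cw %.2f radial %.2f z %.2f'%(np.degrees(a),np.hypot(*d),-F[:2]@cw,F[:2]@d/np.hypot(*d),F[2]),'tcp',np.round(s['tcp_pos'],4),'t',s['time_s'],'gap',round(s['finger_gap'],4))
E
python3 - <<'E'
from h import *
ang(); arc(7.5,-52.5,10)
E
```

```text
ang 7.80 rad 0.0701 | F resist cw -0.61 radial 0.13 z 1.57 tcp [0.5835 0.0313 0.1969] t 9.5833 gap 0.0207
[0.1, -0.0000, -0.0077, -0.0005, 0, 0, 0], [0.1, -0.0000, -0.0149, -0.0017, 0, 0, 0], [0.1, -0.0000, -0.0220, -0.0036, 0, 0, 0], [0.1, -0.0000, -0.0288, -0.0062, 0, 0, 0], [0.1, -0.0000, -0.0354, -0.0095, 0, 0, 0], [0.1, -0.0001, -0.0415, -0.0135, 0, 0, 0], [0.1, -0.0001, -0.0472, -0.0182, 0, 0, 0], [0.1, -0.0001, -0.0524, -0.0233, 0, 0, 0], [0.1, -0.0001, -0.0570, -0.0291, 0, 0, 0], [0.1, -0.0001, -0.0609, -0.0352, 0, 0, 0]
```

>>> {"op": "arm_command", "data": {
  "increments": [
    [[0.1,0,-0.0077,-0.0005,0,0,0],[0.1,0,-0.0149,-0.0017,0,0,0],[0.1,0,-0.022,-0.0036,0,0,0],[0.1,0,-0.0288,-0.0062,0,0,0],[0.1,0,-0.0354,-0.0095,0,0,0],[0.1,0,-0.0415,-0.0135,0,0,0],[0.1,0,-0.0472,-0.0182,0,0,0],[0.1,0,-0.0524,-0.0233,0,0,0],[0.1,0,-0.057,-0.0291,0,0,0],[0.1,0,-0.0609,-0.0352,0,0,0]]
  ]
}}

```text
time_s: 10.42
tcp_pos: [0.5562, -0.0334, 0.1967]
eef_rot: [-0.046, 0.705, 0.048, 0.706]
contact_force: [0.2, 7.0, 1.2]
finger_gap: 0.0211
```

Run:
```python
from h import *
ang(); arc(-52.5,-172.5,20,.197)
```

```text
ang -52.61 rad 0.0695 | F resist cw 4.40 radial -5.47 z 1.18 tcp [ 0.5562 -0.0334  0.1967] t 10.4167 gap 0.0211
[0.1, -0.0004, -0.0037, -0.0061, 0, 0, 0], [0.1, -0.0004, -0.0063, -0.0130, 0, 0, 0], [0.1, -0.0004, -0.0082, -0.0201, 0, 0, 0], [0.1, -0.0004, -0.0093, -0.0273, 0, 0, 0], [0.1, -0.0005, -0.0097, -0.0346, 0, 0, 0], [0.1, -0.0005, -0.0093, -0.0419, 0, 0, 0], [0.1, -0.0005, -0.0082, -0.0492, 0, 0, 0], [0.1, -0.0005, -0.0063, -0.0563, 0, 0, 0], [0.1, -0.0005, -0.0036, -0.0631, 0, 0, 0], [0.1, -0.0005, -0.0003, -0.0696, 0, 0, 0], [0.1, -0.0005, 0.0037, -0.0758, 0, 0, 0], [0.1, -0.0005, 0.0083, -0.0814, 0, 0, 0], [0.1, -0.0005, 0.0135, -0.0866, 0, 0, 0], [0.1, -0.0005, 0.0192, -0.0912, 0, 0, 0], [0.1, -0.0005, 0.0254, -0.0952, 0, 0, 0], [0.1, -0.0004, 0.0319, -0.0985, 0, 0, 0], [0.1, -0.0004, 0.0388, -0.1011, 0, 0, 0], [0.1, -0.0004, 0.0458, -0.1030, 0, 0, 0], [0.1, -0.0004, 0.0531, -0.1041, 0, 0, 0], [0.1, -0.0004, 0.0604, -0.1045, 0, 0, 0]
```

>>> {"op": "arm_command", "data": {
  "increments": [
    [[0.1,0,-0.0037,-0.0061,0,0,0],[0.1,0,-0.0063,-0.013,0,0,0],[0.1,0,-0.0082,-0.0201,0,0,0],[0.1,0,-0.0093,-0.0273,0,0,0],[0.1,0,-0.0097,-0.0346,0,0,0],[0.1,0,-0.0093,-0.0419,0,0,0],[0.1,0,-0.0082,-0.0492,0,0,0],[0.1,0,-0.0063,-0.0563,0,0,0],[0.1,0,-0.0036,-0.0631,0,0,0],[0.1,0,-0.0003,-0.0696,0,0,0],[0.1,0,0.0037,-0.0758,0,0,0],[0.1,0,0.0083,-0.0814,0,0,0],[0.1,0,0.0135,-0.0866,0,0,0],[0.1,0,0.0192,-0.0912,0,0,0],[0.1,0,0.0254,-0.0952,0,0,0],[0.1,0,0.0319,-0.0985,0,0,0],[0.1,0,0.0388,-0.1011,0,0,0],[0.1,0,0.0458,-0.103,0,0,0],[0.1,0,0.0531,-0.1041,0,0,0],[0.1,0,0.0604,-0.1045,0,0,0]]
  ]
}}

```text
time_s: 12.08
tcp_pos: [0.4431, 0.0127, 0.1969]
eef_rot: [-0.046, 0.706, 0.047, 0.706]
contact_force: [-1.9, -4.4, 4.8]
finger_gap: 0.0207
```

Run:
```python
from h import *
ang(); arc(-172.5,-292.5,20,.197)
```

```text
ang -172.66 rad 0.0715 | F resist cw 4.13 radial 2.43 z 4.79 tcp [0.4431 0.0127 0.1969] t 12.0833 gap 0.0207
[0.1, -0.0001, 0.0071, 0.0019, 0, 0, 0], [0.1, -0.0001, 0.0144, 0.0030, 0, 0, 0], [0.1, -0.0001, 0.0214, 0.0049, 0, 0, 0], [0.1, -0.0000, 0.0283, 0.0076, 0, 0, 0], [0.1, -0.0000, 0.0348, 0.0109, 0, 0, 0], [0.1, -0.0000, 0.0409, 0.0149, 0, 0, 0], [0.1, -0.0000, 0.0466, 0.0195, 0, 0, 0], [0.1, 0.0000, 0.0518, 0.0247, 0, 0, 0], [0.1, 0.0000, 0.0564, 0.0304, 0, 0, 0], [0.1, 0.0000, 0.0604, 0.0366, 0, 0, 0], [0.1, 0.0000, 0.0637, 0.0431, 0, 0, 0], [0.1, 0.0000, 0.0663, 0.0500, 0, 0, 0], [0.1, 0.0000, 0.0682, 0.0570, 0, 0, 0], [0.1, 0.0000, 0.0693, 0.0643, 0, 0, 0], [0.1, 0.0000, 0.0697, 0.0716, 0, 0, 0], [0.1, 0.0000, 0.0693, 0.0789, 0, 0, 0], [0.1, 0.0000, 0.0682, 0.0861, 0, 0, 0], [0.1, 0.0000, 0.0662, 0.0932, 0, 0, 0], [0.1, 0.0000, 0.0636, 0.1001, 0, 0, 0], [0.1, 0.0000, 0.0603, 0.1066, 0, 0, 0]
```

```bash
sed -i 's/C=np.array(\[.514,.0218\])/C=np.array([.513,.0224])/' h.py
python3 - <<'E'
from h import *
ang(); arc(-172.5,-292.5,20,.197)
E
```

```text
ang -172.07 rad 0.0706 | F resist cw 4.10 radial 2.48 z 4.79 tcp [0.4431 0.0127 0.1969] t 12.0833 gap 0.0207
[0.1, -0.0001, 0.0078, 0.0010, 0, 0, 0], [0.1, -0.0001, 0.0151, 0.0021, 0, 0, 0], [0.1, -0.0001, 0.0222, 0.0040, 0, 0, 0], [0.1, -0.0000, 0.0290, 0.0067, 0, 0, 0], [0.1, -0.0000, 0.0355, 0.0100, 0, 0, 0], [0.1, -0.0000, 0.0417, 0.0140, 0, 0, 0], [0.1, -0.0000, 0.0473, 0.0186, 0, 0, 0], [0.1, 0.0000, 0.0525, 0.0238, 0, 0, 0], [0.1, 0.0000, 0.0571, 0.0295, 0, 0, 0], [0.1, 0.0000, 0.0611, 0.0357, 0, 0, 0], [0.1, 0.0000, 0.0644, 0.0422, 0, 0, 0], [0.1, 0.0000, 0.0670, 0.0490, 0, 0, 0], [0.1, 0.0000, 0.0689, 0.0561, 0, 0, 0], [0.1, 0.0000, 0.0701, 0.0634, 0, 0, 0], [0.1, 0.0001, 0.0704, 0.0707, 0, 0, 0], [0.1, 0.0001, 0.0700, 0.0780, 0, 0, 0], [0.1, 0.0000, 0.0689, 0.0852, 0, 0, 0], [0.1, 0.0000, 0.0670, 0.0923, 0, 0, 0], [0.1, 0.0000, 0.0643, 0.0991, 0, 0, 0], [0.1, 0.0000, 0.0610, 0.1057, 0, 0, 0]
```

>>> {"op": "arm_command", "data": {
  "increments": [
    [[0.1,0,0.0078,0.001,0,0,0],[0.1,0,0.0151,0.0021,0,0,0],[0.1,0,0.0222,0.004,0,0,0],[0.1,0,0.029,0.0067,0,0,0],[0.1,0,0.0355,0.01,0,0,0],[0.1,0,0.0417,0.014,0,0,0],[0.1,0,0.0473,0.0186,0,0,0],[0.1,0,0.0525,0.0238,0,0,0],[0.1,0,0.0571,0.0295,0,0,0],[0.1,0,0.0611,0.0357,0,0,0],[0.1,0,0.0644,0.0422,0,0,0],[0.1,0,0.067,0.049,0,0,0],[0.1,0,0.0689,0.0561,0,0,0],[0.1,0,0.0701,0.0634,0,0,0],[0.1,0,0.0704,0.0707,0,0,0],[0.1,0,0.07,0.078,0,0,0],[0.1,0,0.0689,0.0852,0,0,0],[0.1,0,0.067,0.0923,0,0,0],[0.1,0,0.0643,0.0991,0,0,0],[0.1,0,0.061,0.1057,0,0,0]]
  ]
}}

```text
time_s: 13.75
tcp_pos: [0.5388, 0.0884, 0.1964]
eef_rot: [-0.046, 0.707, 0.049, 0.704]
contact_force: [-4.6, -1.2, 6.3]
finger_gap: 0.0209
```

Run:
```python
from h import *
ang(); arc(67.5,-52.5,20,.197)
```

```text
ang 68.64 rad 0.0708 | F resist cw 3.89 radial -2.80 z 6.27 tcp [0.5388 0.0884 0.1964] t 13.75 gap 0.0209
[0.1, -0.0006, -0.0054, 0.0069, 0, 0, 0], [0.1, -0.0007, -0.0100, 0.0126, 0, 0, 0], [0.1, -0.0007, -0.0152, 0.0178, 0, 0, 0], [0.1, -0.0007, -0.0209, 0.0224, 0, 0, 0], [0.1, -0.0008, -0.0271, 0.0264, 0, 0, 0], [0.1, -0.0008, -0.0336, 0.0297, 0, 0, 0], [0.1, -0.0009, -0.0405, 0.0323, 0, 0, 0], [0.1, -0.0009, -0.0476, 0.0342, 0, 0, 0], [0.1, -0.0009, -0.0548, 0.0353, 0, 0, 0], [0.1, -0.0010, -0.0621, 0.0357, 0, 0, 0], [0.1, -0.0010, -0.0694, 0.0353, 0, 0, 0], [0.1, -0.0010, -0.0767, 0.0341, 0, 0, 0], [0.1, -0.0011, -0.0837, 0.0322, 0, 0, 0], [0.1, -0.0011, -0.0906, 0.0295, 0, 0, 0], [0.1, -0.0011, -0.0971, 0.0262, 0, 0, 0], [0.1, -0.0011, -0.1032, 0.0222, 0, 0, 0], [0.1, -0.0011, -0.1089, 0.0176, 0, 0, 0], [0.1, -0.0011, -0.1141, 0.0124, 0, 0, 0], [0.1, -0.0011, -0.1187, 0.0067, 0, 0, 0], [0.1, -0.0011, -0.1227, 0.0005, 0, 0, 0]
```

>>> {"op": "arm_command", "data": {
  "increments": [
    [[0.1,-0.0006,-0.0054,0.0069,0,0,0],[0.1,-0.0007,-0.01,0.0126,0,0,0],[0.1,-0.0007,-0.0152,0.0178,0,0,0],[0.1,-0.0007,-0.0209,0.0224,0,0,0],[0.1,-0.0008,-0.0271,0.0264,0,0,0],[0.1,-0.0008,-0.0336,0.0297,0,0,0],[0.1,-0.0009,-0.0405,0.0323,0,0,0],[0.1,-0.0009,-0.0476,0.0342,0,0,0],[0.1,-0.0009,-0.0548,0.0353,0,0,0],[0.1,-0.001,-0.0621,0.0357,0,0,0],[0.1,-0.001,-0.0694,0.0353,0,0,0],[0.1,-0.001,-0.0767,0.0341,0,0,0],[0.1,-0.0011,-0.0837,0.0322,0,0,0],[0.1,-0.0011,-0.0906,0.0295,0,0,0],[0.1,-0.0011,-0.0971,0.0262,0,0,0],[0.1,-0.0011,-0.1032,0.0222,0,0,0],[0.1,-0.0011,-0.1089,0.0176,0,0,0],[0.1,-0.0011,-0.1141,0.0124,0,0,0],[0.1,-0.0011,-0.1187,0.0067,0,0,0],[0.1,-0.0011,-0.1227,0.0005,0,0,0]]
  ]
}}

```text
time_s: 15.42
tcp_pos: [0.5552, -0.0337, 0.197]
eef_rot: [-0.045, 0.707, 0.049, 0.704]
contact_force: [1.9, 4.3, -0.4]
finger_gap: 0.0212
```

Run:
```python
from h import *
ang(); arc(-52.5,-142.5,15,.197)
```

```text
ang -53.04 rad 0.0703 | F resist cw 4.08 radial -2.33 z -0.38 tcp [ 0.5552 -0.0337  0.197 ] t 15.4167 gap 0.0212
[0.1, -0.0000, -0.0028, -0.0061, 0, 0, 0], [0.1, -0.0000, -0.0054, -0.0129, 0, 0, 0], [0.1, 0.0000, -0.0073, -0.0200, 0, 0, 0], [0.1, 0.0000, -0.0084, -0.0272, 0, 0, 0], [0.1, 0.0000, -0.0088, -0.0346, 0, 0, 0], [0.1, 0.0001, -0.0084, -0.0419, 0, 0, 0], [0.1, 0.0001, -0.0072, -0.0491, 0, 0, 0], [0.1, 0.0001, -0.0053, -0.0562, 0, 0, 0], [0.1, 0.0001, -0.0026, -0.0630, 0, 0, 0], [0.1, 0.0002, 0.0007, -0.0695, 0, 0, 0], [0.1, 0.0002, 0.0047, -0.0757, 0, 0, 0], [0.1, 0.0002, 0.0093, -0.0814, 0, 0, 0], [0.1, 0.0003, 0.0145, -0.0865, 0, 0, 0], [0.1, 0.0003, 0.0202, -0.0911, 0, 0, 0], [0.1, 0.0004, 0.0264, -0.0951, 0, 0, 0]
```

>>> {"op": "arm_command", "data": {
  "increments": [
    [[0.1,0,-0.0028,-0.0061,0,0,0],[0.1,0,-0.0054,-0.0129,0,0,0],[0.1,0,-0.0073,-0.02,0,0,0],[0.1,0,-0.0084,-0.0272,0,0,0],[0.1,0,-0.0088,-0.0346,0,0,0],[0.1,0,-0.0084,-0.0419,0,0,0],[0.1,0,-0.0072,-0.0491,0,0,0],[0.1,0,-0.0053,-0.0562,0,0,0],[0.1,0,-0.0026,-0.063,0,0,0],[0.1,0,0.0007,-0.0695,0,0,0],[0.1,0,0.0047,-0.0757,0,0,0],[0.1,0,0.0093,-0.0814,0,0,0],[0.1,0,0.0145,-0.0865,0,0,0],[0.1,0,0.0202,-0.0911,0,0,0],[0.1,0,0.0264,-0.0951,0,0,0]]
  ]
}}

```text
time_s: 16.67
tcp_pos: [0.4578, -0.0212, 0.1976]
eef_rot: [-0.046, 0.706, 0.047, 0.705]
contact_force: [6.8, 0.4, -3.7]
finger_gap: 0.0209
```

Run:
```python
from h import *
ang(); arc(-142.5,-202.5,15,.197)
g=shot('scene','s5');cv2.imwrite('pics/s5c.png',cv2.resize(g['image'][170:310,280:430,::-1],None,fx=4,fy=4,interpolation=cv2.INTER_CUBIC))
```

```text
ang -141.68 rad 0.0703 | F resist cw 3.92 radial -5.56 z -3.72 tcp [ 0.4578 -0.0212  0.1976] t 16.6667 gap 0.0209
[0.1, 0.0006, 0.0053, -0.0025, 0, 0, 0], [0.1, 0.0006, 0.0098, -0.0045, 0, 0, 0], [0.1, 0.0006, 0.0144, -0.0062, 0, 0, 0], [0.1, 0.0006, 0.0191, -0.0075, 0, 0, 0], [0.1, 0.0006, 0.0239, -0.0085, 0, 0, 0], [0.1, 0.0006, 0.0287, -0.0092, 0, 0, 0], [0.1, 0.0006, 0.0336, -0.0095, 0, 0, 0], [0.1, 0.0006, 0.0385, -0.0095, 0, 0, 0], [0.1, 0.0006, 0.0433, -0.0092, 0, 0, 0], [0.1, 0.0006, 0.0482, -0.0085, 0, 0, 0], [0.1, 0.0007, 0.0530, -0.0075, 0, 0, 0], [0.1, 0.0007, 0.0577, -0.0061, 0, 0, 0], [0.1, 0.0007, 0.0622, -0.0044, 0, 0, 0], [0.1, 0.0007, 0.0667, -0.0024, 0, 0, 0], [0.1, 0.0007, 0.0710, -0.0001, 0, 0, 0]
```

View pics/s5c.png

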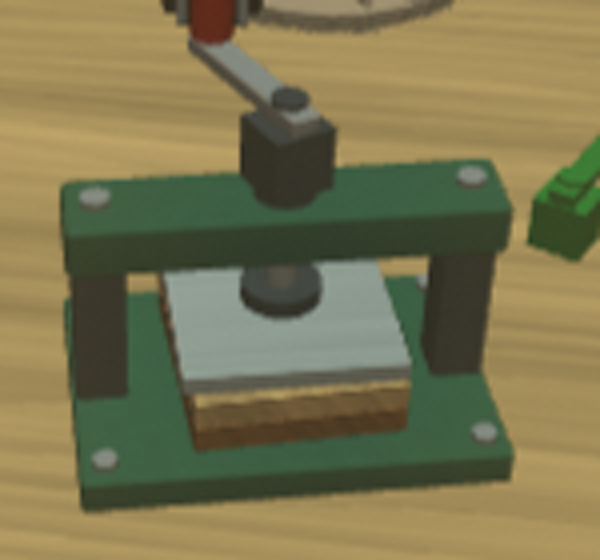

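>>> {"op": "arm_command", "data": {
  "increments": [
    [[0.1,0.001,0.0053,-0.0025,0,0,0],[0.1,0.0013,0.0098,-0.0045,0,0,0],[0.1,0.0014,0.0144,-0.0062,0,0,0],[0.1,0.0014,0.0191,-0.0075,0,0,0],[0.1,0.0014,0.0239,-0.0085,0,0,0],[0.1,0.0014,0.0287,-0.0092,0,0,0],[0.1,0.0014,0.0336,-0.0095,0,0,0],[0.1,0.0014,0.0385,-0.0095,0,0,0],[0.1,0.0014,0.0433,-0.0092,0,0,0],[0.1,0.0014,0.0482,-0.0085,0,0,0]]
  ]
}}

```text
time_s: 17.55
tcp_pos: [0.4422, 0.0266, 0.1966]
eef_rot: [-0.046, 0.706, 0.047, 0.705]
contact_force: [2.1, -4.3, 4.8]
finger_gap: 0.0212
```

Run:
```python
from h import *
ang(); arc(-182.5,-222.5,10,.1967)
```

```text
ang 176.57 rad 0.0709 | F resist cw 4.20 radial -2.35 z 4.85 tcp [0.4422 0.0266 0.1966] t 17.55 gap 0.0212
[0.1, -0.0001, 0.0035, 0.0017, 0, 0, 0], [0.1, -0.0001, 0.0082, 0.0031, 0, 0, 0], [0.1, -0.0001, 0.0128, 0.0048, 0, 0, 0], [0.1, -0.0001, 0.0172, 0.0068, 0, 0, 0], [0.1, -0.0000, 0.0215, 0.0091, 0, 0, 0], [0.1, -0.0000, 0.0257, 0.0117, 0, 0, 0], [0.1, -0.0000, 0.0296, 0.0146, 0, 0, 0], [0.1, -0.0000, 0.0334, 0.0177, 0, 0, 0], [0.1, -0.0000, 0.0369, 0.0211, 0, 0, 0], [0.1, -0.0000, 0.0401, 0.0247, 0, 0, 0]
```

>>> {"op": "arm_command", "data": {
  "increments": [
    [[0.1,0,0.0035,0.0017,0,0,0],[0.1,0,0.0082,0.0031,0,0,0],[0.1,0,0.0128,0.0048,0,0,0],[0.1,0,0.0172,0.0068,0,0,0],[0.1,0,0.0215,0.0091,0,0,0],[0.1,0,0.0257,0.0117,0,0,0],[0.1,0,0.0296,0.0146,0,0,0],[0.1,0,0.0334,0.0177,0,0,0],[0.1,0,0.0369,0.0211,0,0,0],[0.1,0,0.0401,0.0247,0,0,0]]
  ]
}}

```text
time_s: 18.38
tcp_pos: [0.4602, 0.0696, 0.1966]
eef_rot: [-0.047, 0.707, 0.047, 0.704]
contact_force: [-0.4, -4.3, 6.4]
finger_gap: 0.0208
```

Run:
```python
from h import *
ang(); arc(137.5,97.5,10,.1967)
```

```text
ang 138.19 rad 0.0709 | F resist cw 3.46 radial -2.54 z 6.44 tcp [0.4602 0.0696 0.1966] t 18.3833 gap 0.0208
[0.1, -0.0001, 0.0029, 0.0051, 0, 0, 0], [0.1, -0.0001, 0.0056, 0.0091, 0, 0, 0], [0.1, -0.0002, 0.0080, 0.0134, 0, 0, 0], [0.1, -0.0002, 0.0102, 0.0178, 0, 0, 0], [0.1, -0.0002, 0.0120, 0.0223, 0, 0, 0], [0.1, -0.0002, 0.0135, 0.0269, 0, 0, 0], [0.1, -0.0002, 0.0147, 0.0317, 0, 0, 0], [0.1, -0.0002, 0.0155, 0.0365, 0, 0, 0], [0.1, -0.0003, 0.0160, 0.0414, 0, 0, 0], [0.1, -0.0003, 0.0162, 0.0462, 0, 0, 0]
```

>>> {"op": "arm_command", "data": {
  "increments": [
    [[0.1,0,0.0029,0.0051,0,0,0],[0.1,0,0.0056,0.0091,0,0,0],[0.1,0,0.008,0.0134,0,0,0],[0.1,0,0.0102,0.0178,0,0,0],[0.1,-0.0002,0.012,0.0223,0,0,0],[0.1,-0.0002,0.0135,0.0269,0,0,0],[0.1,-0.0002,0.0147,0.0317,0,0,0],[0.1,-0.0003,0.0155,0.0365,0,0,0],[0.1,-0.0003,0.016,0.0414,0,0,0],[0.1,-0.0003,0.0162,0.0462,0,0,0]]
  ]
}}

```text
time_s: 19.22
tcp_pos: [0.5014, 0.0923, 0.1965]
eef_rot: [-0.047, 0.709, 0.047, 0.702]
contact_force: [-4.3, -1.2, 8.7]
finger_gap: 0.0207
```

Run:
```python
from h import *
ang(); arc(97.5,57.5,10,.1965)
```

```text
ang 99.39 rad 0.0708 | F resist cw 4.45 radial -0.46 z 8.72 tcp [0.5014 0.0923 0.1965] t 19.2167 gap 0.0207
[0.1, -0.0001, -0.0010, 0.0072, 0, 0, 0], [0.1, -0.0002, -0.0015, 0.0121, 0, 0, 0], [0.1, -0.0002, -0.0024, 0.0169, 0, 0, 0], [0.1, -0.0002, -0.0036, 0.0216, 0, 0, 0], [0.1, -0.0003, -0.0051, 0.0263, 0, 0, 0], [0.1, -0.0003, -0.0069, 0.0308, 0, 0, 0], [0.1, -0.0004, -0.0091, 0.0352, 0, 0, 0], [0.1, -0.0004, -0.0116, 0.0394, 0, 0, 0], [0.1, -0.0004, -0.0143, 0.0434, 0, 0, 0], [0.1, -0.0005, -0.0173, 0.0473, 0, 0, 0]
```

Run:
```python
from h import *
print(go(manip.state()['tcp_pos'],97.5))
```

```text
(array([0., 0., 0.]), array([ 0.16, -0.51, -0.03]))
```

>>> {"op": "arm_command", "data": {
  "increments": [
    [[0.1,-0.0003,-0.001,0.0072,0,-0.3,0],[0.1,-0.0004,-0.0015,0.0121,0,-0.5,0],[0.1,-0.0004,-0.0024,0.0169,0,-0.5,0],[0.1,-0.0004,-0.0036,0.0216,0,-0.5,0],[0.1,-0.0005,-0.0051,0.0263,0,-0.5,0],[0.1,-0.0005,-0.0069,0.0308,0,-0.5,0],[0.1,-0.0006,-0.0091,0.0352,0,-0.5,0],[0.1,-0.0006,-0.0116,0.0394,0,-0.5,0],[0.1,-0.0006,-0.0143,0.0434,0,-0.5,0],[0.1,-0.0007,-0.0173,0.0473,0,-0.5,0]]
  ]
}}

```text
time_s: 20.05
tcp_pos: [0.5481, 0.0838, 0.1965]
eef_rot: [-0.046, 0.707, 0.05, 0.704]
contact_force: [-3.5, 4.3, 7.8]
finger_gap: 0.0209
```

Run:
```python
from h import *
ang(); arc(57.5,17.5,10,.1967);print(go(manip.state()['tcp_pos'],97.5))
```

```text
ang 60.23 rad 0.0707 | F resist cw 5.15 radial 1.96 z 7.80 tcp [0.5481 0.0838 0.1965] t 20.05 gap 0.0209
[0.1, -0.0003, -0.0059, 0.0058, 0, 0, 0], [0.1, -0.0003, -0.0095, 0.0092, 0, 0, 0], [0.1, -0.0004, -0.0132, 0.0123, 0, 0, 0], [0.1, -0.0004, -0.0172, 0.0151, 0, 0, 0], [0.1, -0.0004, -0.0213, 0.0177, 0, 0, 0], [0.1, -0.0005, -0.0257, 0.0200, 0, 0, 0], [0.1, -0.0005, -0.0301, 0.0220, 0, 0, 0], [0.1, -0.0005, -0.0347, 0.0236, 0, 0, 0], [0.1, -0.0005, -0.0394, 0.0249, 0, 0, 0], [0.1, -0.0006, -0.0442, 0.0259, 0, 0, 0]
(array([0., 0., 0.]), array([ 0.27, -0.27, -0.29]))
```

>>> {"op": "arm_command", "data": {
  "increments": [
    [[0.1,-0.0004,-0.0059,0.0058,0,-0.2,-0.2],[0.1,-0.0005,-0.0095,0.0092,0,-0.3,-0.3],[0.1,-0.0006,-0.0132,0.0123,0,-0.3,-0.3],[0.1,-0.0006,-0.0172,0.0151,0,-0.3,-0.3],[0.1,-0.0006,-0.0213,0.0177,0,-0.3,-0.3],[0.1,-0.0007,-0.0257,0.02,0,-0.3,-0.3]]
  ]
}}

```text
time_s: 20.55
tcp_pos: [0.5697, 0.0642, 0.1967]
eef_rot: [-0.047, 0.706, 0.051, 0.705]
contact_force: [-0.0, 7.4, 6.5]
finger_gap: 0.0206
```

Run:
```python
from h import *
ang(); arc(33.5,9.5,6,.1967);print(go(manip.state()['tcp_pos'],97.5))
```

```text
ang 36.43 rad 0.0704 | F resist cw 5.96 radial 4.37 z 6.47 tcp [0.5697 0.0642 0.1967] t 20.55 gap 0.0206
[0.1, -0.0001, -0.0079, 0.0032, 0, 0, 0], [0.1, -0.0001, -0.0125, 0.0048, 0, 0, 0], [0.1, -0.0001, -0.0172, 0.0062, 0, 0, 0], [0.1, -0.0002, -0.0220, 0.0071, 0, 0, 0], [0.1, -0.0002, -0.0268, 0.0078, 0, 0, 0], [0.1, -0.0002, -0.0317, 0.0081, 0, 0, 0]
(array([0., 0., 0.]), array([ 0.41, -0.12, -0.36]))
```

>>> {"op": "arm_command", "data": {
  "increments": [
    [[0.1,-0.0001,-0.0079,0.0032,0,-0.1,-0.3],[0.1,-0.0001,-0.0125,0.0048,0,-0.1,-0.3],[0.1,-0.0001,-0.0172,0.0062,0,-0.1,-0.3],[0.1,-0.0002,-0.022,0.0071,0,-0.1,-0.3],[0.1,-0.0002,-0.0268,0.0078,0,-0.1,-0.3],[0.1,-0.0002,-0.0317,0.0081,0,-0.1,-0.3]]
  ]
}}

```text
time_s: 21.05
tcp_pos: [0.5817, 0.0374, 0.1967]
eef_rot: [-0.047, 0.706, 0.052, 0.705]
contact_force: [2.6, 8.2, 5.9]
finger_gap: 0.0205
```

Run:
```python
from h import *
ang(); arc(9.5,-10.5,5,.1967);print(go(manip.state()['tcp_pos'],97.5))
```

```text
ang 12.31 rad 0.0703 | F resist cw 7.49 radial 4.28 z 5.86 tcp [0.5817 0.0374 0.1967] t 21.05 gap 0.0205
[0.1, -0.0000, -0.0083, -0.0002, 0, 0, 0], [0.1, -0.0001, -0.0132, -0.0006, 0, 0, 0], [0.1, -0.0001, -0.0180, -0.0013, 0, 0, 0], [0.1, -0.0001, -0.0228, -0.0023, 0, 0, 0], [0.1, -0.0002, -0.0275, -0.0037, 0, 0, 0]
(array([0., 0., 0.]), array([ 0.55,  0.01, -0.45]))
```

>>> {"op": "arm_command", "data": {
  "increments": [
    [[0.1,0,0,0,0,0,0],[0.6,0,0,0,0,0,0],[0.8,0,0,0,0,0,0],[0.8,0,0,0,0,0,0],[0.8,0,0,0,0,0,0],[0.8,-0.01,0,0,0,0,0],[0.8,-0.04,0,0,0,0,0],[0.8,-0.07,0,0,0,0,0],[0.8,-0.1,0,0,0,0,0],[0.8,-0.12,0,-0.03,0,0,0],[0.8,-0.13,0.04,-0.05,0,0,0],[0.8,-0.13,0.08,-0.07,0,0,0],[0.8,-0.13,0.12,-0.09,0,0,0],[0.8,-0.13,0.15,-0.1,0,0,0],[0.8,-0.13,0.18,-0.1,0,0,0],[0.8,-0.13,0.18,-0.1,0,0,0]]
  ]
}}

```text
time_s: 22.38
tcp_pos: [0.4555, 0.2047, 0.3295]
eef_rot: [-0.048, 0.705, 0.055, 0.705]
contact_force: [-0.3, -0.8, -0.2]
finger_gap: 0.0683
```

Run:
```python
from h import *
st()
f=shot('top','t6');g=shot('scene','s6')
a=f['image'][190:310,230:380,::-1];b=g['image'][170:310,260:430,::-1]
cv2.imwrite('pics/j6.png',np.hstack([cv2.resize(a,(400,320),interpolation=cv2.INTER_CUBIC),cv2.resize(b,(388,320),interpolation=cv2.INTER_CUBIC)]))
cv2.imwrite('pics/p6.png',cv2.resize(np.hstack([cv2.imread('pics/s3.png')[220:300,300:400],g['image'][220:300,300:400,::-1]]),None,fx=4,fy=4,interpolation=cv2.INTER_CUBIC))
for l,fr in(('glue',f),('brush',f),('mallet',g),('brush',g),('glue',g)):print(l,[ (round(o['p'],2),o['rect']) for o in manip.outline_of(l,fr)[:1]])
im=f['image'][200:260,280:320].astype(int);m=(im[...,0]>150)&(im[...,1]<60)&(im[...,2]<60);y,x=np.nonzero(m)
k=back(f,(x.mean()+280,y.mean()+200),.218);print('knob',k,np.degrees(np.arctan2(k[1]-.0222,k[0]-.5135)))
```

```text
t 22.3833 tcp [0.4555 0.2047 0.3295] q [-0.048   0.705   0.0551  0.7054] F [-0.25 -0.75 -0.15] M [-0.069   0.0072 -0.0346] gap 0.06832353166835577 j [0.2557 0.1517 0.0493 1.4659 0.0097 0.1097]
glue [(0.64, [442.1, 263.7, 31.6, 22.6])]
brush [(0.85, [451.5, 153.5, 114.5, 51.7])]
mallet [(0.59, [274.5, 318.3, 189.7, 80.0])]
brush [(0.81, [12.6, 268.9, 151.5, 40.5])]
glue [(0.84, [183.3, 179.2, 33.6, 65.8])]
knob [0.5798777  0.04101552 0.218     ] 15.825991990798578
```

View pics/j6.png

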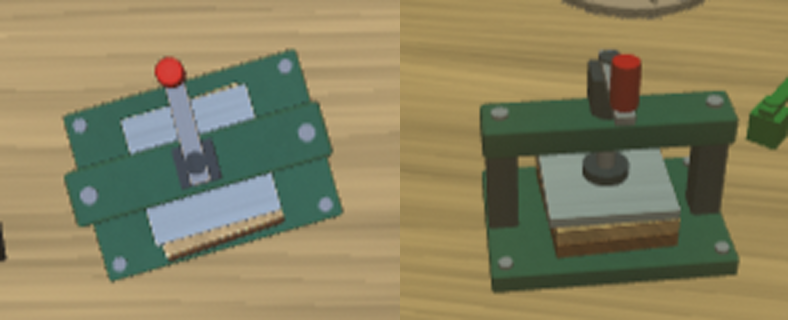

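View pics/p6.png

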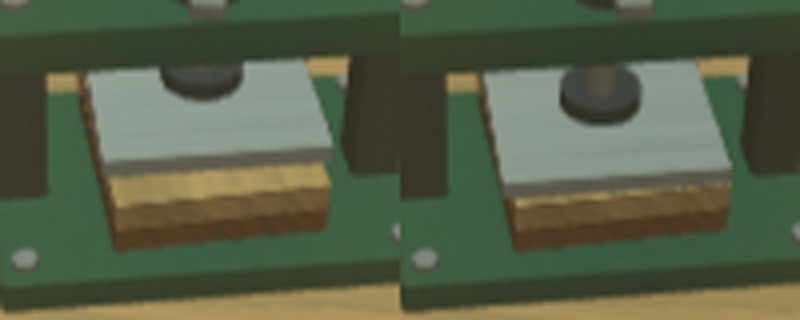

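Run:
```python
from h import *
g=manip.grab_frame('scene');im=g['image'][160:240,330:390].astype(int);m=(im[...,0]>75)&(im[...,1]<60)&(im[...,2]<60);y,x=np.nonzero(m)
print(x.min()+330,x.max()+331,y.min()+160,y.max()+161)
q=proj(g,place(CR[2],.5137,.022,.134,np.radians(15.5)));print(q.min(0),q.max(0))
print(manip.close_job())
```

```text
352 365 194 219
[351.09954419 192.72039833] [365.42743994 220.05213002]
the job is handed in; nothing more can be done
None
```

The job is done and handed in at about 22.5 s. The crank is seated on the screw's square end, the plate is clamped on the blank, and the gripper has let go and moved clear.

- **Fitting:** I gripped the crank's hub and lowered it onto the square. It bottomed gently on the collar at about 12 N, at the height expected for a fully seated crank.
- **Winding:** I wound it about 710° clockwise by the knob. Free winding took about 4 N at the knob.
- **Clamping:** The force rose steadily from about 640–650°. I stopped at about 7.5 N, roughly 3.5 N over free winding, which is slightly more than the 3 N aim but well under the 8 N crushing rise. The crank sprang back about 3° on release.
- **Last checks:**
  - The pictures show the plate down on the blank, with the blank where it lay.
  - The knob lies within about 1–2 pixels of where a fully seated crank would put it.
  - The tool reads no outside force beyond its usual noise, under 1 N.
  - The networks put the glue bottle, brush and mallet within about 4 pixels of where they were at the start.
- **Doubts:**
  - For one short stretch of winding the gripper pulled up on the knob with about 3.7 N, slightly more than the crank's weight. I corrected the height straight away, and the final picture shows it seated.
  - My drawn model of the crank's arm end was 2–3 pixels off in the scene view throughout, the same before and after the grasp, so I took it as a difference in the model's shape and not a slip.

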